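Slide the cup tray past the spring stop to the guests' end

ROBOT

A 7-joint arm with a two-finger parallel gripper is mounted at the origin on the work surface. World frame = base frame: x ahead of the robot, y to its left, z up, the work surface at z = 0. Lengths are in m, angles in degrees, forces in N, time in s.
With the tool pointing down it reaches from about 0.425 to 0.875 m from the base axis. Payload 4.7 kg.
Tool frame: the origin (TCP) lies on the centre line of the jaws, within the pads' length; the fingertips stand 25 mm ahead of it and the grasp point (between the pads) lies 6 mm ahead of it; z points along the fingers, y is the direction in which the jaws open and shut (so a half turn about z gives the same grasp; the last joint's range is limited). The gripper opens to 87 mm and grips with 3 to 60 N. Pads are 19 mm wide; open, the fingers measure 117 mm over their backs; the gripper's body (75 mm by 190 mm) begins 51 mm behind the grasp point.
Start: joints at [70.021, 18.392, -4.016, 83.108, 1.295, 78.541, -3.26], TCP at [0.231, -0.608, 0.248] pointing down, gripper open.
Joint ranges: [-163.93, 163.93], [-17.29, 119.83], [-79.2, 71.16], [3.27, 140.29], [-89.18, 269.18], [5.43, 117.66], [-154.24, 154.24]. Speed limits (degrees/s): [147.25, 147.25, 180, 180, 180, 180, 180].

INTERFACE

Orientations are given as [roll, pitch, yaw] about the fixed x, y, z axes, in that order (R = Rz(yaw) Ry(pitch) Rx(roll)).
In Python, from cell import env gives the robot as it stands.
- The arm moves only by the shell command python3 -m creep 'ROWS' [OPENING] [FORCE]. ROWS is JSON, a list of rows, each an object of numbers: "tx", "ty", "tz": the shift along the tool's x, y, z in m; "rx", "ry", "rz": the turn, a rotation vector about the tool's x, y, z in degrees. In form: [{"tx": .., "ty": .., "tz": .., "rx": .., "ry": .., "rz": ..}, ...]. A call has 1 to 20 rows; each row shifts and turns the commanded pose from where the row before left it, along the tool's axes as they then stand; what a row does not reach is not made up. A row lasts 1/8 s, in which the tool goes at most 62.5 mm and 10.7 degrees, less where a joint would pass 70% of its speed; a pose out of reach is approached as far as the arm can. A call is refused whole if a number of a shift passes 0.0625 or a number of a turn 10.7, either way. A call with a gripper value outside its range is refused whole. OPENING is the finger opening in m, from 0 to 0.087, set as the call begins (- or left out, the last holds). The fingers move at their own pace and stop on an object; FORCE is the grip in N (left out, the last holds). Time passes only in rows, so rows that do not move let the fingers close. It gives the time, the measured TCP pose, the force and the opening at its end, in the units of the state.
- env.get_obs(): the state, without advancing time (a new reading comes with each control period).
- env.read_camera(name): name is "scene" or "side" or "wrist"; returns a dict with "pixels" (384x512x3 uint8, red, green, blue), "intrinsics" (3x3 intrinsics, pixels), "D" ([k1, k2, p1, p2, k3] as OpenCV has them; the pictures are not rectified), "R" (3x3) and "t" (3): a world point X has camera coordinates R X + t. Camera axes: x right, y down, z forward; pixel columns grow to the right and rows downward; lengths in m; the calibration is good to about 2 mm. A picture is of the moment at which its call begins. There is no depth.
- env.sign_off(): hands the job in, once; it reports no verdict.
The state is a dict: "time_s": time; "qpos": joint angles; "joint_velocities": joint speeds; "effort": joint torques, N m; "tool_pos": TCP position; "tool_rot": TCP orientation; "force": force on the tool from outside, world axes, zero at the start; "wrist_torque": the same for the moment, N m; "grip_width": finger opening in m.
Only numpy, scipy, OpenCV 4.12 (cv2) and the standard library are available. Lean on these libraries where they do the work, as an engineer would, in place of code of your own. Each camera call takes 0.05 s, during which the arm holds its last target.

TASK

Send the cup on its tray along the serving track to the guests' end: with a fingertip press the spring stop's plate down behind the tray, keep it held down, and with that same finger push the tray past the stop's two teeth until it is up against the end wall. Then take the finger away so that the teeth spring up behind the tray. Push the tray only, never lift it; keep the cup standing on it untouched, and leave the jar, jug and spoon alone.

Things in the scene. Friction and masses are not known exactly. Their poses are not given: they have to be found in the camera images.
- track: Fixed serving track on the counter, 168 mm wide (x), 410 mm long (y). Origin: centre of its underside, z up. The tray slides along +y. Two plywood runners, tops 36 mm high, carry the tray's side edges; between them an open lane 102 mm wide holds the stop's plate. Aluminium guides outside (inner faces at x = +-72 mm, tops 52 mm high) leave the tray 2 mm play each side. Open at -y.
- track_end (a point): Centre of the inner face of the wooden end wall, at track x 0, y +190 mm, 50 mm above the counter. The wall is 15 mm thick, its top 62 mm high. The tray's front comes up against this face.
- stop: Spring stop: bare steel plate 94 x 285 x 4 mm in the lane, two teeth near its +y end. Origin: plate's top face, on the track's centreline at track y 0; plate spans track y -185 to +100 mm. Moves only straight down, staying level wherever pressed: top 30 mm above the counter at rest, 14 mm fully down. Springs back up: 1.4 N starts it, 3.6 N at 10 mm, 4.9 N at 16 mm. A fingertip can slide along it.
- stop_teeth (a point): Midway between the teeth, level with their tops (46 mm high at rest: 10 mm above the runners, blocking the tray; pressed over 10 mm they clear its underside). Track y +50 mm. Each tooth is 10 mm wide (37 to 47 mm either side), 12 mm long (y 44 to 56 mm), 16 mm above the plate. Lane between them: 74 mm, shut fingers pass. They spring up once released with the tray wholly past.
- tray: Loose open steel tray, 140 mm wide (x), 120 mm long (y), 35 mm high, walls and floor 5 mm, about 0.7 kg. Origin: centre of its underside, 36 mm above the counter on the runners; axes nearly as the track's. Starts with its front 8 to 48 mm short of the teeth. Up against the end wall its origin is at track y +130 mm, its rear face at +70 mm, 14 mm beyond the teeth.
- tray_rear (a point): Centre of the tray's rear (-y) outer face, 18 mm above its underside: where to push it. At the start 60 mm or more of the stop's plate lies bare behind this face.
- cup: White ceramic cup without handle, 60 mm across, 50 mm high, 0.16 kg, loose on the tray's floor in its front half; its rim is 91 mm above the counter. Origin: centre of its underside.
- jar: Bystander: amber glass jar with wooden lid, 56 mm across, 75 mm high, standing on the robot's side of the track. Origin: centre of its underside.
- jug: Bystander: open steel milk jug, 68 mm across, 70 mm high, standing on the far side of the track. Origin: centre of its underside.
- spoon: Bystander: steel spoon 150 mm long lying on the far side of the track along it. Origin: on its underside near the middle.

How it is judged (in metres and radians):
On the way, in this order (a step that is already met when the one before it is completed fails the run):
1. a finger holds the stop's plate down, teeth below the tray, while the tray is still behind them (contact force between the fingers and stop above 0.5 N and z of stop in the frame of track below 0.0205 m and y of tray in the frame of track below -0.014 m), for 0.1 s.
2. the tray's front has gone over the teeth with a finger still holding the stop down (contact force between the fingers and stop above 0.3 N and z of stop in the frame of track below 0.0215 m and y of tray in the frame of track above -0.01 m), for 0.1 s.
At the end, for the whole second after the job is handed in: The tray lies flat on the runners (within 3 mm), in line with the track, at rest and within 8 mm of the end wall; the stop is back up (within 2 mm) with its teeth behind the tray; the cup stands upright on the tray's floor, at rest (y of tray in the frame of track between 0.122 and 0.134 m and z of tray in the frame of track between 0.033 and 0.039 m and angle between the y axis of tray and the y axis of track, either way round below 0.08 rad and z of stop in the frame of track above 0.028 m and linear speed of tray below 0.01 m/s and linear speed of cup below 0.02 m/s and angle between cup's own z axis and vertical below 0.1 rad and horizontal distance between cup and tray below 0.06 m and z of cup in the frame of tray below 0.009 m); the robot touches nothing.
It fails at once if the tray is lifted more than 10 mm or tipped (z of tray in the frame of track above 0.046 m or angle between tray's own z axis and vertical above 0.15 rad).
It fails at once if the cup is tipped over or lifted out of the tray (angle between cup's own z axis and vertical above 0.35 rad or z of cup in the frame of tray above 0.02 m).
It fails at once if the robot touches the cup (contact force between any of the fingers, the arm and cup above 1 N).
It fails at once if the jar, jug or spoon is moved more than 30 mm (distance of any of jar, jug, spoon from where it was at the start of the episode above 0.03 m).
It also fails if it takes over 42 s, if anything falls off the work surface, if the arm or the gripper's body presses on something with over 40 N, if the wrist force passes 120 N, or if a joint passes its speed limit or range.

## Working session

There is one attempt and no reset: what is moved stays moved. The work goes in short steps, Python scripts to look and compute and a shell command to move; the robot and the scene stay as the last step left them, time stands still between calls to the robot, and variables do not carry over. Pictures are saved under pics/ and viewed, and the job is handed in when it is done.

```bash
mkdir -p pics; ls
python3 - <<'E'
from cell import env
import cv2
o=env.get_obs();print(o)
for n in("scene","side","wrist"):
    c=env.read_camera(n);cv2.imwrite(f"pics/{n}0.png",c["pixels"][:,:,::-1]);print(n,c["intrinsics"].tolist(),c["D"],c["R"].tolist(),c["t"])
E
```

```text
pics
{'time_s': 0.0, 'qpos': array([70.01899263, 18.43886808, -4.01527987, 83.17476689,  1.29585683,
       78.54153679, -3.26184477]), 'joint_velocities': array([-0.09715296, -0.02079662, -0.08762215, -0.07669543,  0.01574579,
        0.00647873,  0.01261356]), 'effort': array([-3.88403450e-04, -4.91290784e+01, -4.04214514e-01, -3.12531745e+01,
       -6.38861535e-02,  4.37074690e-02,  1.57097834e-04]), 'tool_pos': array([ 0.23046767, -0.60722488,  0.2464648 ]), 'tool_rot': array([-1.79890120e+02,  6.72274192e-03,  2.07888479e+01]), 'force': array([-0.81326325,  0.22384787, -0.35809919]), 'wrist_torque': array([-0.00865817, -0.00183605, -0.05779071]), 'grip_width': 0.08691803680869}
scene [[429.81410680924347, 0.0, 253.79200001567273], [0.0, 429.81410680924347, 192.4409405543286], [0.0, 0.0, 1.0]] [-0.10777595  0.          0.          0.          0.        ] [[0.5737614010684877, 0.8190181406884376, 0.002672052989900737], [0.69992217673922, -0.48862949700081615, -0.5209128153245625], [-0.4253314015594878, 0.3007498959002051, -0.8536057046221386]] [-0.35444617 -0.36644487  1.26127233]
side [[379.7877170979621, 0.0, 252.64159924891496], [0.0, 379.7877170979621, 189.31391682091603], [0.0, 0.0, 1.0]] [0.02296759 0.         0.         0.         0.        ] [[0.9366033232434458, -0.3503498982321564, 0.005400342401318656], [-0.2513605062570927, -0.6825493378737321, -0.6862538140238701], [0.2441149540350034, 0.6413901700032889, -0.7273421059169066]] [-0.53187355  0.19647809  0.66600615]
wrist [[266.2967100386223, 0.0, 257.218685165167], [0.0, 266.2967100386223, 190.38507404653376], [0.0, 0.0, 1.0]] [0.00486847 0.         0.         0.         0.        ] [[0.3551364198282045, -0.9348144737888606, -0.0001513488117076575], [-0.906950753916386, -0.34459020586898864, 0.24227653619298042], [-0.22653576601081293, -0.08590395575307079, -0.9702072237949324]] [-0.6502805  -0.02948424  0.38974263]
```

View pics/scene0.png

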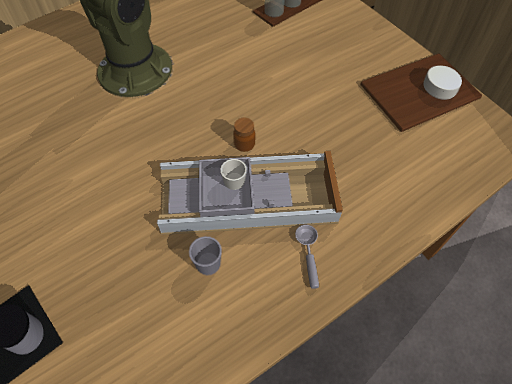

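View pics/side0.png

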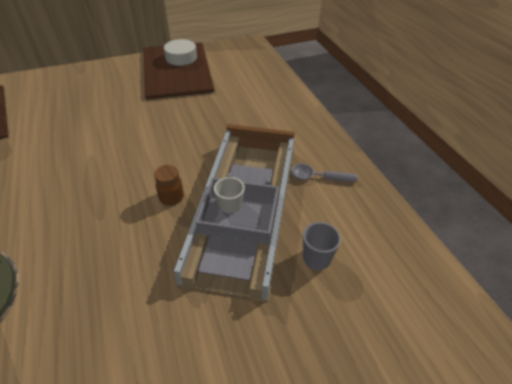

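View pics/wrist0.png

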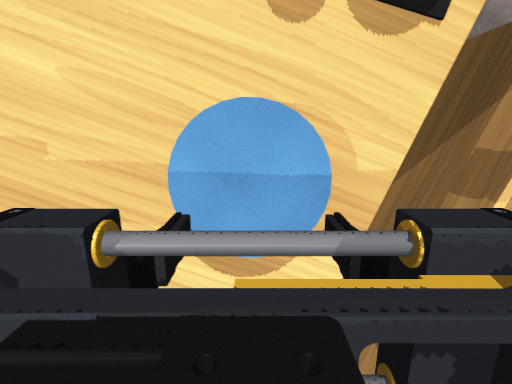

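Scene: the track's open end is at left (columns ~160) and the end wall at right (~333). The tray spans columns 200–252 with the cup at (233,173), and the plate is bare at columns 168–200. Next I'll enlarge it to pick corners.

Run:
```python
import cv2
a=cv2.imread("pics/scene0.png")[140:240,150:350]
cv2.imwrite("pics/sc_z.png",cv2.resize(a,None,fx=4,fy=4,interpolation=cv2.INTER_CUBIC))
a=cv2.imread("pics/side0.png")[115:305,165:315]
cv2.imwrite("pics/si_z.png",cv2.resize(a,None,fx=3,fy=3,interpolation=cv2.INTER_CUBIC))
```

```text
(no output)
```

View pics/sc_z.png

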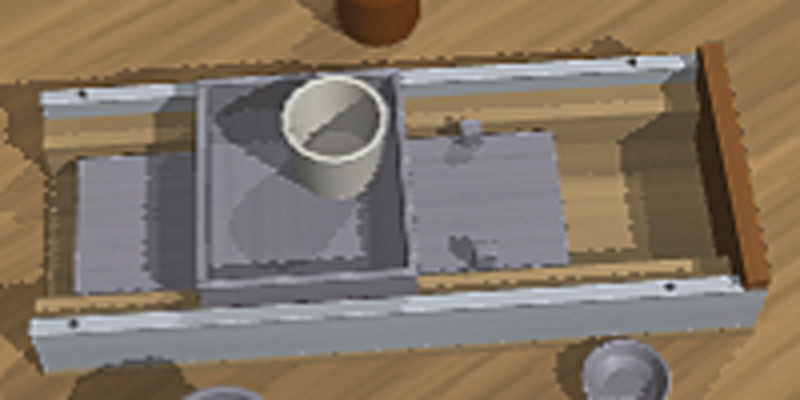

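View pics/si_z.png

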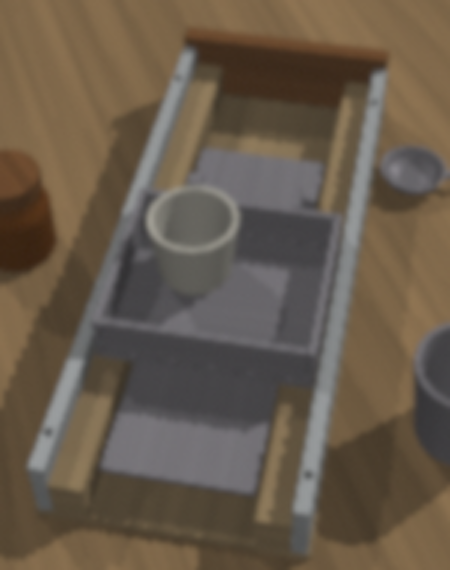

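```bash
cat > h.py <<'E'
import numpy as np,cv2
from cell import env
def ray(c,uv,z):
    n=cv2.undistortPoints(np.array([[uv]],float),c["intrinsics"],np.array(c["D"],float))[0,0]
    R=np.array(c["R"]);C=-R.T@np.array(c["t"]);d=R.T@np.array([*n,1]);return C+d*(z-C[2])/d[2]
E
python3 - <<'E'
from h import *
S=env.read_camera("scene");D=env.read_camera("side")
f=lambda p:((p[0]+.5)/4-.5+150,(p[1]+.5)/4-.5+140)
g=lambda p:((p[0]+.5)/3-.5+165,(p[1]+.5)/3-.5+115)
P={"pl":(.030,[(78,158),(75,292),(555,132),(568,264)],[(102,470),(252,492),(205,148),(322,160)]),
"tray":(.071,[(197,82),(202,283),(400,70),(412,273)],[(97,320),(313,345),(145,190),(338,213)]),
"guideout":(.052,[(40,92),(30,334),(697,53)],[(34,465),(310,508),(193,48),(385,70)]),
"wallin":(.062,[(697,45),(745,288)],[(188,42),(388,62)])}
for k,(z,a,b) in P.items():
    A=np.array([ray(S,f(p),z)[:2] for p in a]);B=np.array([ray(D,g(p),z)[:2] for p in b])
    print(k);print(A.round(4));print(B.round(4))
    for X in(A,B):
        if len(X)==4:print("w",np.linalg.norm(X[0]-X[1]),np.linalg.norm(X[2]-X[3]),"l",np.linalg.norm(X[0]-X[2]),np.linalg.norm(X[1]-X[3]),"yaw of +y",np.degrees(np.arctan2(*((X[2]+X[3]-X[0]-X[1])[::-1]))),"c",X.mean(0))
E
```

```text
pl
[[ 0.4231 -0.1107]
 [ 0.5022 -0.1568]
 [ 0.5713  0.134 ]
 [ 0.6482  0.0846]]
[[ 0.4235 -0.1118]
 [ 0.5017 -0.1565]
 [ 0.5694  0.1328]
 [ 0.6481  0.0897]]
w 0.0914538357417055 0.09135232567912138 l 0.28609596356143635 0.2820868344869884 yaw of +y 58.81508848075948 c [ 0.53619511 -0.01221625]
w 0.09010657890457281 0.08964349472338526 l 0.28479417606491436 0.2863944929901165 yaw of +y 59.22472515218098 c [ 0.53567966 -0.01143289]
tray
[[ 0.4441 -0.0351]
 [ 0.5605 -0.1024]
 [ 0.5049  0.0669]
 [ 0.6206 -0.0053]]
[[ 0.4451 -0.034 ]
 [ 0.5625 -0.0979]
 [ 0.5048  0.0646]
 [ 0.6201 -0.0011]]
w 0.13450619513038897 0.1364300348247311 l 0.11879053093349153 0.11416502186271472 yaw of +y 58.7192809253497 c [ 0.53253663 -0.01899291]
w 0.13364624253081228 0.1327163394807578 l 0.11523173116633263 0.11260783910820789 yaw of +y 59.01000476651754 c [ 0.53315209 -0.01712129]
guideout
[[ 0.3833 -0.1105]
 [ 0.5237 -0.1929]
 [ 0.5856  0.2296]]
[[ 0.3865 -0.1087]
 [ 0.5242 -0.1891]
 [ 0.5909  0.2253]
 [ 0.7244  0.1467]]
w 0.15942064219845328 0.154869983793284 l 0.39158253534411613 0.3908529881386579 yaw of +y 58.86474029109176 c [0.55651802 0.0185402 ]
wallin
[[0.586  0.2274]
 [0.7291 0.1421]]
[[0.586  0.2216]
 [0.7247 0.1438]]
```

Run:
```python
from h import *
from scipy.spatial.transform import Rotation as Ro
S=env.read_camera("scene");D=env.read_camera("side");W=env.read_camera("wrist")
f=lambda p:((p[0]+.5)/4-.5+150,(p[1]+.5)/4-.5+140)
g=lambda p:((p[0]+.5)/3-.5+165,(p[1]+.5)/3-.5+115)
O=np.array([.558,.0246]);uy=np.array([np.cos(np.radians(59)),np.sin(np.radians(59))]);ux=np.array([uy[1],-uy[0]])
T=lambda p:((p[:2]-O)@ux,(p[:2]-O)@uy)
print("cup",T(ray(S,f((335,119)),.091)),T(ray(D,g((193,221)),.091)))
print("jar top",T(ray(S,(245,124),.075)),T(ray(D,(167,174),.075)))
print("jug top",T(ray(S,(206,248),.070)),T(ray(D,(322,237),.070)))
o=env.get_obs();R=Ro.from_euler('xyz',o["tool_rot"],degrees=True).as_matrix()
print("cam in tool",R.T@(-W["R"].T@W["t"]-o["tool_pos"]), "camz in tool",R.T@np.array(W["R"])[2])
tgt=np.array([*(O-.136*uy),.12]);print("tgt",tgt,"delta world",tgt-o["tool_pos"],"in tool",R.T@(tgt-o["tool_pos"]))
```

```text
cup (np.float64(-0.021378415943924256), np.float64(-0.030479816643456226)) (np.float64(-0.02237907182894731), np.float64(-0.033837176171179865))
jar top (np.float64(-0.1655847589761302), np.float64(0.003927204819767151)) (np.float64(-0.1604084390033231), np.float64(-0.0034045042597251737))
jug top (np.float64(0.15698722675166776), np.float64(-0.0961326249137409)) (np.float64(0.16245855109467575), np.float64(-0.10039746598492472))
cam in tool [ 0.06601674  0.00052233 -0.13854016] camz in tool [-0.24219787  0.00143851  0.97022581]
tgt [ 0.48795482 -0.09197475  0.12      ] delta world [ 0.2573139   0.51566815 -0.12739418] in tool [ 0.42358167 -0.39074738  0.12746925]
```

```bash
python3 -m creep '[{"tx":0.010,"ty":-0.010},{"tx":0.022,"ty":-0.020},{"tx":0.0265,"ty":-0.0244,"tz":0.004},{"tx":0.0265,"ty":-0.0244,"tz":0.004},{"tx":0.0265,"ty":-0.0244,"tz":0.004},{"tx":0.0265,"ty":-0.0244,"tz":0.004},{"tx":0.0265,"ty":-0.0244,"tz":0.004},{"tx":0.0265,"ty":-0.0244,"tz":0.004},{"tx":0.0265,"ty":-0.0244,"tz":0.004},{"tx":0.0265,"ty":-0.0244,"tz":0.004},{"tx":0.0265,"ty":-0.0244,"tz":0.004},{"tx":0.0265,"ty":-0.0244,"tz":0.004},{"tx":0.0265,"ty":-0.0244,"tz":0.004},{"tx":0.0265,"ty":-0.0244,"tz":0.004},{"tx":0.0265,"ty":-0.0244,"tz":0.004},{"tx":0.0265,"ty":-0.0244,"tz":0.004},{"tx":0.020,"ty":-0.018},{"rz":-9.5},{"rz":-9.5},{"rz":-9.5}]' 0 20
python3 -m creep '[{"rz":-9.7},{}]'
cat >> h.py <<'E'
from scipy.spatial.transform import Rotation as Ro
O=np.array([.558,.0246]);uy=np.array([np.cos(np.radians(59)),np.sin(np.radians(59))]);ux=np.array([uy[1],-uy[0]])
T=lambda p:np.array([(p[:2]-O)@ux,(p[:2]-O)@uy])
def st():
    o=env.get_obs();p=o["tool_pos"];R=Ro.from_euler('xyz',o["tool_rot"],degrees=True).as_matrix()
    tip=p+R[:,2]*.025
    print("t",round(o["time_s"],2),"tip track mm",(T(tip)*1e3).round(1),"z",(tip[2]*1e3).round(1),"rot",o["tool_rot"].round(2),"F",o["force"].round(2),"grip",round(o["grip_width"],4)); return R,tip
E
python3 - <<'E'
from h import *
R,tip=st()
tgt=np.array([*(O-.136*uy),.06]);print((R.T@(tgt-tip)).round(4))
for n in("scene","side"):
    c=env.read_camera(n);cv2.imwrite(f"pics/{n}1.png",c["pixels"][:,:,::-1])
E
```

```text
t 0.4 tip track mm [  45.  -710.5] z 222.4 rot [-179.99    0.     20.79] F [-0.06 -1.37 -0.28] grip 0.0871
[ 0.4236 -0.3907  0.1625]$[0]: bad value
$[0]: bad value
```

```bash
python3 -m creep '[{"tx":0.010,"ty":-0.010,"tz":0,"rx":0,"ry":0,"rz":0},{"tx":0.022,"ty":-0.020,"tz":0,"rx":0,"ry":0,"rz":0},{"tx":0.0265,"ty":-0.0244,"tz":0.004,"rx":0,"ry":0,"rz":-4},{"tx":0.026,"ty":-0.024,"tz":0.004,"rx":0,"ry":0,"rz":4}]' 0 20
```

```text
time_s: 1.0
tool_pos: [0.2808, -0.5013, 0.2396]
tool_rot: [180.0, -0.0, 20.8]
force: [0.8, 0.3, -0.6]
grip_width: 0.0546
```

```bash
python3 -m creep '[{"tx":0.026,"ty":-0.024,"tz":0.006,"rx":0,"ry":0,"rz":0},{"tx":0.026,"ty":-0.024,"tz":0.006,"rx":0,"ry":0,"rz":0},{"tx":0.026,"ty":-0.024,"tz":0.006,"rx":0,"ry":0,"rz":0},{"tx":0.026,"ty":-0.024,"tz":0.006,"rx":0,"ry":0,"rz":0},{"tx":0.026,"ty":-0.024,"tz":0.006,"rx":0,"ry":0,"rz":0},{"tx":0.026,"ty":-0.024,"tz":0.006,"rx":0,"ry":0,"rz":0},{"tx":0.026,"ty":-0.024,"tz":0.006,"rx":0,"ry":0,"rz":0},{"tx":0.026,"ty":-0.024,"tz":0.006,"rx":0,"ry":0,"rz":0},{"tx":0.026,"ty":-0.024,"tz":0.006,"rx":0,"ry":0,"rz":0},{"tx":0.026,"ty":-0.024,"tz":0.006,"rx":0,"ry":0,"rz":0},{"tx":0.026,"ty":-0.024,"tz":0.006,"rx":0,"ry":0,"rz":0},{"tx":0.026,"ty":-0.024,"tz":0.006,"rx":0,"ry":0,"rz":0},{"tx":0.020,"ty":-0.018,"tz":0.006,"rx":0,"ry":0,"rz":0},{"tx":0,"ty":0,"tz":0,"rx":0,"ry":0,"rz":-9.5},{"tx":0,"ty":0,"tz":0,"rx":0,"ry":0,"rz":-9.5},{"tx":0,"ty":0,"tz":0,"rx":0,"ry":0,"rz":-9.5},{"tx":0,"ty":0,"tz":0,"rx":0,"ry":0,"rz":-9.7},{"tx":0,"ty":0,"tz":0,"rx":0,"ry":0,"rz":0}]'
python3 - <<'E'
from h import *
R,tip=st()
tgt=np.array([*(O-.136*uy),.05]);print((R.T@(tgt-tip)).round(4))
for n in("scene","side"):
    c=env.read_camera(n);cv2.imwrite(f"pics/{n}1.png",c["pixels"][:,:,::-1])
a=cv2.imread("pics/scene1.png")[90:240,120:350];b=cv2.imread("pics/side1.png")[90:290,150:350]
cv2.imwrite("pics/both1.png",np.hstack([cv2.resize(a,(460,300)),cv2.resize(b,(300,300))]))
E
```

```text
time_s: 3.25
tool_pos: [0.481, -0.0988, 0.1616]
tool_rot: [180.0, 0.0, 58.9]
force: [-0.1, 0.0, -0.0]
grip_width: 0.0007
t 3.25 tip track mm [  -2.4 -145.4] z 136.6 rot [1.7999e+02 2.0000e-02 5.8930e+01] F [-0.09  0.01 -0.04] grip 0.0007
[0.0095 0.0024 0.0866]
```

View pics/both1.png

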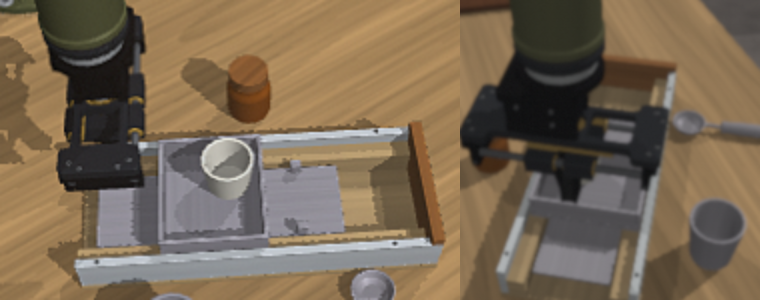

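The shut fingers are over the bare plate behind the tray. Next I descend to just above the plate, then look.

```bash
python3 -m creep '[{"tx":0.003,"ty":0.001,"tz":0.015,"rx":0,"ry":0,"rz":0},{"tx":0.004,"ty":0.0014,"tz":0.020,"rx":0,"ry":0,"rz":0},{"tx":0,"ty":0,"tz":0.020,"rx":0,"ry":0,"rz":0},{"tx":0,"ty":0,"tz":0.020,"rx":0,"ry":0,"rz":0},{"tx":0,"ty":0,"tz":0.015,"rx":0,"ry":0,"rz":0},{"tx":0,"ty":0,"tz":0.006,"rx":0,"ry":0,"rz":0},{"tx":0,"ty":0,"tz":0,"rx":0,"ry":0,"rz":0}]'
python3 - <<'E'
from h import *
R,tip=st()
c=env.read_camera("side");cv2.imwrite("pics/side2.png",c["pixels"][:,:,::-1])
a=cv2.imread("pics/side2.png")[120:310,150:330]
cv2.imwrite("pics/side2z.png",cv2.resize(a,None,fx=3,fy=3))
E
```

```text
time_s: 4.22
tool_pos: [0.4869, -0.0946, 0.0652]
tool_rot: [-180.0, 0.0, 59.0]
force: [-0.1, -0.8, 0.0]
grip_width: 0.0006
t 4.22 tip track mm [   0.5 -138.8] z 40.2 rot [-179.97    0.     58.98] F [-0.06 -0.78  0.04] grip 0.0006
```

View pics/side2z.png

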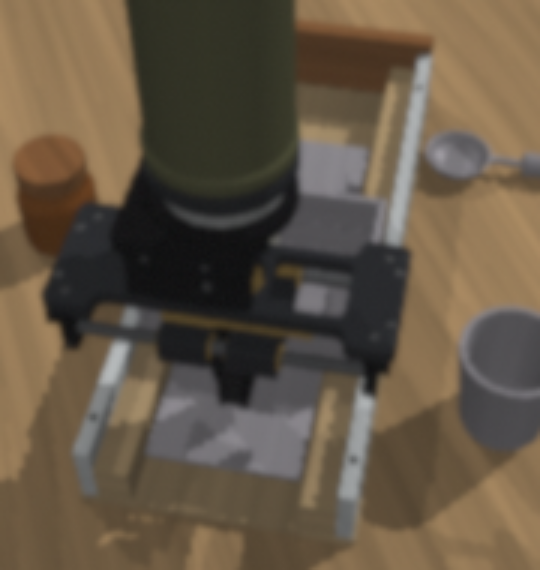

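Fingertip at (237,400), above the bare plate and between the runners, clear of the tray and guides. Now pressing.

```bash
python3 -m creep '[{"tx":0,"ty":0,"tz":0.006,"rx":0,"ry":0,"rz":0},{"tx":0,"ty":0,"tz":0.005,"rx":0,"ry":0,"rz":0},{"tx":0,"ty":0,"tz":0.004,"rx":0,"ry":0,"rz":0},{"tx":0,"ty":0,"tz":0.004,"rx":0,"ry":0,"rz":0},{"tx":0,"ty":0,"tz":0.003,"rx":0,"ry":0,"rz":0},{"tx":0,"ty":0,"tz":0.002,"rx":0,"ry":0,"rz":0},{"tx":0,"ty":0,"tz":0,"rx":0,"ry":0,"rz":0},{"tx":0,"ty":0,"tz":0,"rx":0,"ry":0,"rz":0}]'
python3 - <<'E'
from h import *
R,tip=st()
c=env.read_camera("side");cv2.imwrite("pics/side3.png",c["pixels"][:,:,::-1])
a=cv2.imread("pics/side3.png")[120:310,150:330]
cv2.imwrite("pics/side3z.png",cv2.resize(a,None,fx=3,fy=3))
E
```

```text
time_s: 5.28
tool_pos: [0.4873, -0.0949, 0.0418]
tool_rot: [180.0, 0.0, 59.0]
force: [-0.4, -1.2, 4.0]
grip_width: 0.0007
t 5.28 tip track mm [   1.  -138.9] z 16.8 rot [179.96   0.    58.98] F [-0.42 -1.2   4.02] grip 0.0007
```

View pics/side3z.png

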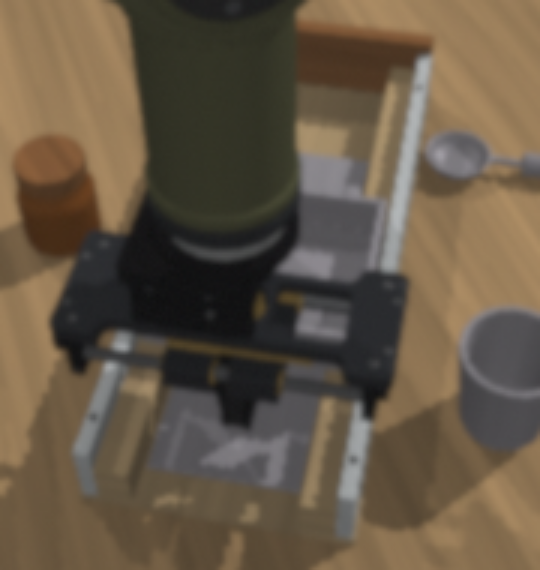

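Plate is down (tip z 16.8 mm, 4 N, consistent with the spring). Pushing slowly in stages.

```bash
python3 -m creep '[{"tx":0.003,"ty":0.0,"tz":0.0005,"rx":0,"ry":0,"rz":0},{"tx":0.005,"ty":0,"tz":0,"rx":0,"ry":0,"rz":0},{"tx":0.004,"ty":0,"tz":0,"rx":0,"ry":0,"rz":0},{"tx":0.003,"ty":0,"tz":0,"rx":0,"ry":0,"rz":0},{"tx":0.002,"ty":0,"tz":0,"rx":0,"ry":0,"rz":0},{"tx":0.002,"ty":0,"tz":0,"rx":0,"ry":0,"rz":0},{"tx":0.002,"ty":0,"tz":0,"rx":0,"ry":0,"rz":0},{"tx":0.003,"ty":0,"tz":0,"rx":0,"ry":0,"rz":0},{"tx":0.003,"ty":0,"tz":0,"rx":0,"ry":0,"rz":0},{"tx":0.004,"ty":0,"tz":0,"rx":0,"ry":0,"rz":0},{"tx":0.004,"ty":0,"tz":0,"rx":0,"ry":0,"rz":0},{"tx":0.005,"ty":0,"tz":0,"rx":0,"ry":0,"rz":0},{"tx":0.005,"ty":0,"tz":0,"rx":0,"ry":0,"rz":0},{"tx":0.004,"ty":0,"tz":0,"rx":0,"ry":0,"rz":0}]'
python3 - <<'E'
from h import *
R,tip=st()
for n in("scene","side"):
    c=env.read_camera(n);cv2.imwrite(f"pics/{n}4.png",c["pixels"][:,:,::-1])
a=cv2.imread("pics/scene4.png")[90:240,150:350];b=cv2.imread("pics/side4.png")[120:310,160:320]
cv2.imwrite("pics/both4.png",np.hstack([cv2.resize(a,(460,345)),cv2.resize(b,(290,345))]))
E
```

```text
time_s: 7.08
tool_pos: [0.5109, -0.056, 0.041]
tool_rot: [-180.0, 0.3, 58.9]
force: [-5.7, -10.1, 8.7]
grip_width: 0.0008
t 7.08 tip track mm [  1.1 -93.4] z 16.0 rot [-179.96    0.29   58.85] F [ -5.71 -10.08   8.75] grip 0.0008
```

View pics/both4.png

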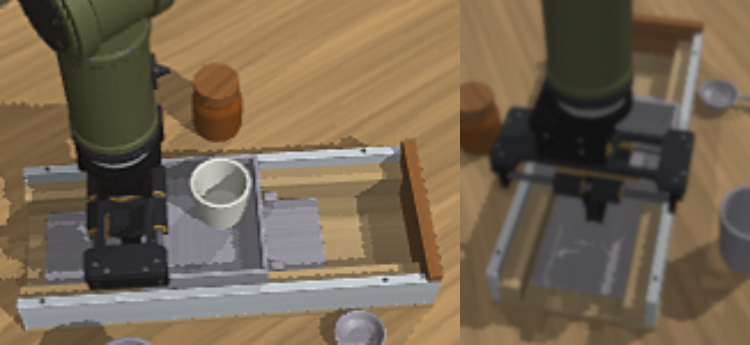

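Tray is moving with its front just before the teeth (scene ~(262,230)). The horizontal force of 11.6 N is higher than I expected, so I'll advance a little and check for a jam.

```bash
python3 -m creep '[{"tx":0.002,"ty":0,"tz":0,"rx":0,"ry":0,"rz":0},{"tx":0.002,"ty":0,"tz":0,"rx":0,"ry":0,"rz":0}]'; python3 -m creep '[{"tx":0.003,"ty":0,"tz":0,"rx":0,"ry":0,"rz":0},{"tx":0.003,"ty":0,"tz":0,"rx":0,"ry":0,"rz":0}]';python3 -c "
from h import *
st()"; python3 -m creep '[{"tx":0.003,"ty":0,"tz":0,"rx":0,"ry":0,"rz":0},{"tx":0.003,"ty":0,"tz":0,"rx":0,"ry":0,"rz":0}]';python3 -c "
from h import *
st()"
```

```text
time_s: 7.42
tool_pos: [0.5128, -0.0528, 0.0409]
tool_rot: [-180.0, 0.3, 58.8]
force: [-6.0, -8.9, 8.0]
grip_width: 0.0004
time_s: 7.68
tool_pos: [0.5159, -0.0477, 0.0409]
tool_rot: [-180.0, 0.3, 58.8]
force: [-6.6, -10.1, 9.0]
grip_width: 0.0006
t 7.67 tip track mm [  1.2 -83.8] z 15.9 rot [-179.96    0.31   58.84] F [ -6.59 -10.09   8.98] grip 0.0006
time_s: 7.92
tool_pos: [0.519, -0.0426, 0.0409]
tool_rot: [-180.0, 0.3, 58.8]
force: [-6.4, -9.9, 8.4]
grip_width: 0.0005
t 7.92 tip track mm [  1.2 -77.8] z 15.9 rot [-179.95    0.33   58.83] F [-6.44 -9.9   8.39] grip 0.0005
```

Steady friction, no jam, and the front is now over the teeth. Continuing.

```bash
python3 -m creep '[{"tx":0.004,"ty":0,"tz":0,"rx":0,"ry":0,"rz":0},{"tx":0.005,"ty":0,"tz":0,"rx":0,"ry":0,"rz":0},{"tx":0.006,"ty":0,"tz":0,"rx":0,"ry":0,"rz":0},{"tx":0.006,"ty":0,"tz":0,"rx":0,"ry":0,"rz":0},{"tx":0.006,"ty":0,"tz":0,"rx":0,"ry":0,"rz":0},{"tx":0.006,"ty":0,"tz":0,"rx":0,"ry":0,"rz":0},{"tx":0.006,"ty":0,"tz":0,"rx":0,"ry":0,"rz":0},{"tx":0.006,"ty":0,"tz":0,"rx":0,"ry":0,"rz":0},{"tx":0.005,"ty":0,"tz":0,"rx":0,"ry":0,"rz":0},{"tx":0.004,"ty":0,"tz":0,"rx":0,"ry":0,"rz":0}]'
python3 - <<'E'
from h import *
R,tip=st()
for n in("scene","side"):
    c=env.read_camera(n);cv2.imwrite(f"pics/{n}5.png",c["pixels"][:,:,::-1])
a=cv2.imread("pics/scene5.png")[90:240,150:350];b=cv2.imread("pics/side5.png")[120:310,160:320]
cv2.imwrite("pics/both5.png",np.hstack([cv2.resize(a,(460,345)),cv2.resize(b,(290,345))]))
E
```

```text
time_s: 9.18
tool_pos: [0.5468, 0.0033, 0.041]
tool_rot: [-179.9, 0.4, 58.8]
force: [-7.7, -10.5, 10.2]
grip_width: 0.0007
t 9.18 tip track mm [  1.4 -24.2] z 16.0 rot [-179.95    0.38   58.83] F [ -7.72 -10.54  10.17] grip 0.0007
```

View pics/both5.png

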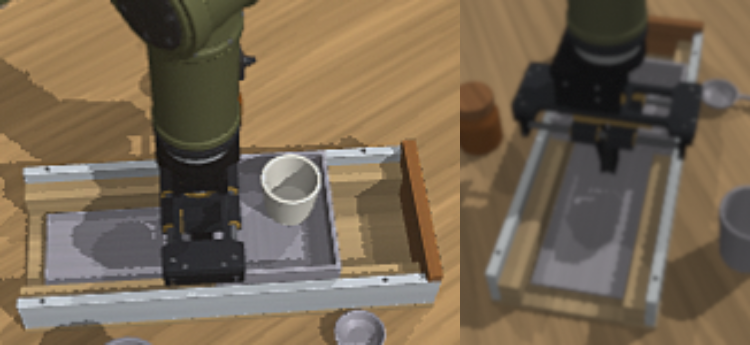

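Tray front at scene (335,265), cup upright; the gripper follows behind. Continuing.

```bash
python3 -m creep '[{"tx":0.004,"ty":0.0002,"tz":0,"rx":0,"ry":0,"rz":0},{"tx":0.005,"ty":0.0002,"tz":0,"rx":0,"ry":0,"rz":0},{"tx":0.006,"ty":0.0002,"tz":0,"rx":0,"ry":0,"rz":0},{"tx":0.006,"ty":0,"tz":0,"rx":0,"ry":0,"rz":0},{"tx":0.006,"ty":0,"tz":0,"rx":0,"ry":0,"rz":0},{"tx":0.006,"ty":0,"tz":0,"rx":0,"ry":0,"rz":0},{"tx":0.006,"ty":0,"tz":0,"rx":0,"ry":0,"rz":0},{"tx":0.006,"ty":0,"tz":0,"rx":0,"ry":0,"rz":0},{"tx":0.006,"ty":0,"tz":0,"rx":0,"ry":0,"rz":0},{"tx":0.006,"ty":0,"tz":0,"rx":0,"ry":0,"rz":0},{"tx":0.005,"ty":0,"tz":0,"rx":0,"ry":0,"rz":0},{"tx":0.004,"ty":0,"tz":0,"rx":0,"ry":0,"rz":0},{"tx":0.003,"ty":0,"tz":0,"rx":0,"ry":0,"rz":0},{"tx":0.003,"ty":0,"tz":0,"rx":0,"ry":0,"rz":0}]'
python3 - <<'E'
from h import *
R,tip=st()
for n in("scene","side"):
    c=env.read_camera(n);cv2.imwrite(f"pics/{n}6.png",c["pixels"][:,:,::-1])
a=cv2.imread("pics/scene6.png")[90:240,150:350];b=cv2.imread("pics/side6.png")[120:310,160:320]
cv2.imwrite("pics/both6.png",np.hstack([cv2.resize(a,(460,345)),cv2.resize(b,(290,345))]))
E
```

```text
time_s: 11.02
tool_pos: [0.5834, 0.0632, 0.0409]
tool_rot: [-179.9, 0.6, 58.8]
force: [-10.9, -13.5, 14.8]
grip_width: 0.0007
t 11.03 tip track mm [ 1.8 45.9] z 15.9 rot [-179.88    0.61   58.81] F [-10.89 -13.45  14.8 ] grip 0.0007
```

View pics/both6.png

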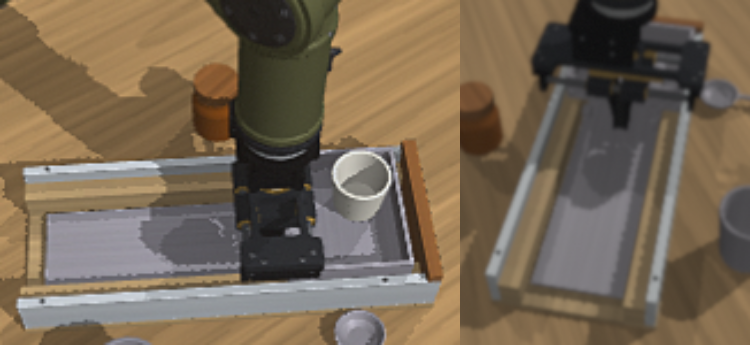

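Force is creeping up, probably because the finger presses the tray down by friction. I'll ease up 1 mm while finishing slowly.

```bash
python3 -m creep '[{"tx":0.002,"ty":-0.001,"tz":-0.0005,"rx":0,"ry":0,"rz":0},{"tx":0.002,"ty":0,"tz":-0.0005,"rx":0,"ry":0,"rz":0},{"tx":0.002,"ty":0,"tz":0,"rx":0,"ry":0,"rz":0},{"tx":0.002,"ty":0,"tz":0,"rx":0,"ry":0,"rz":0}]'; python3 -c "
from h import *
st()"; python3 -m creep '[{"tx":0.002,"ty":0,"tz":0,"rx":0,"ry":0,"rz":0},{"tx":0.002,"ty":0,"tz":0,"rx":0,"ry":0,"rz":0}]';python3 -c "
from h import *
st()"
```

```text
time_s: 11.62
tool_pos: [0.5874, 0.0729, 0.041]
tool_rot: [-179.9, 0.3, 58.9]
force: [-5.1, -8.6, 4.6]
grip_width: 0.0004
t 11.62 tip track mm [ 0.3 56.4] z 16.0 rot [-179.88    0.35   58.86] F [-5.12 -8.55  4.62] grip 0.0004
time_s: 11.88
tool_pos: [0.5886, 0.0749, 0.041]
tool_rot: [-179.8, 0.5, 58.8]
force: [-9.4, -13.3, 10.9]
grip_width: 0.0006
t 11.88 tip track mm [ 0.3 58.6] z 16.0 rot [-179.84    0.54   58.83] F [ -9.44 -13.35  10.91] grip 0.0006
```

```bash
python3 -m creep '[{"tx":0.001,"ty":0,"tz":-0.0005,"rx":0,"ry":0,"rz":0},{"tx":0.001,"ty":0,"tz":-0.0005,"rx":0,"ry":0,"rz":0},{"tx":0.001,"ty":0,"tz":0,"rx":0,"ry":0,"rz":0}]'
python3 - <<'E'
from h import *
R,tip=st()
for n in("scene","side"):
    c=env.read_camera(n);cv2.imwrite(f"pics/{n}7.png",c["pixels"][:,:,::-1])
a=cv2.imread("pics/scene7.png")[130:230,250:350]
cv2.imwrite("pics/sc7.png",cv2.resize(a,None,fx=5,fy=5,interpolation=cv2.INTER_CUBIC))
E
```

```text
time_s: 12.25
tool_pos: [0.589, 0.0748, 0.0411]
tool_rot: [-179.8, 0.8, 58.7]
force: [-9.1, -16.6, 8.4]
grip_width: 0.0004
t 12.25 tip track mm [ 0.6 58.6] z 16.1 rot [-179.78    0.78   58.75] F [ -9.06 -16.59   8.36] grip 0.0004
```

View pics/sc7.png

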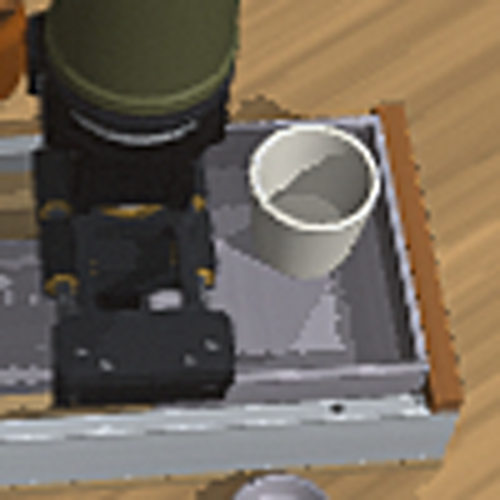

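Tray front lies against the wall (edge columns 378–425 touching the wall's inner edge) and the finger no longer advances. Backing off, then lifting.

```bash
python3 -m creep '[{"tx":-0.003,"ty":0,"tz":0,"rx":0,"ry":0,"rz":0},{"tx":-0.004,"ty":0,"tz":0,"rx":0,"ry":0,"rz":0},{"tx":-0.005,"ty":0,"tz":0,"rx":0,"ry":0,"rz":0},{"tx":-0.006,"ty":0,"tz":0,"rx":0,"ry":0,"rz":0},{"tx":-0.004,"ty":0,"tz":0,"rx":0,"ry":0,"rz":0},{"tx":0,"ty":0,"tz":-0.004,"rx":0,"ry":0,"rz":0},{"tx":0,"ty":0,"tz":-0.004,"rx":0,"ry":0,"rz":0},{"tx":0,"ty":0,"tz":-0.004,"rx":0,"ry":0,"rz":0},{"tx":0,"ty":0,"tz":-0.006,"rx":0,"ry":0,"rz":0},{"tx":0,"ty":0,"tz":-0.010,"rx":0,"ry":0,"rz":0},{"tx":0,"ty":0,"tz":-0.020,"rx":0,"ry":0,"rz":0},{"tx":0,"ty":0,"tz":-0.025,"rx":0,"ry":0,"rz":0},{"tx":-0.01,"ty":0,"tz":-0.03,"rx":0,"ry":0,"rz":0},{"tx":-0.03,"ty":0,"tz":-0.03,"rx":0,"ry":0,"rz":0},{"tx":-0.035,"ty":0,"tz":-0.02,"rx":0,"ry":0,"rz":0},{"tx":-0.035,"ty":0,"tz":-0.01,"rx":0,"ry":0,"rz":0},{"tx":-0.035,"ty":0,"tz":0,"rx":0,"ry":0,"rz":0},{"tx":-0.035,"ty":0,"tz":0,"rx":0,"ry":0,"rz":0},{"tx":-0.02,"ty":0,"tz":0,"rx":0,"ry":0,"rz":0},{"tx":0,"ty":0,"tz":0,"rx":0,"ry":0,"rz":0}]'
python3 - <<'E'
from h import *
R,tip=st()
for n in("scene","side"):
    c=env.read_camera(n);cv2.imwrite(f"pics/{n}8.png",c["pixels"][:,:,::-1])
a=cv2.imread("pics/scene8.png")[140:240,150:350]
cv2.imwrite("pics/sc8.png",cv2.resize(a,None,fx=4,fy=4,interpolation=cv2.INTER_CUBIC))
a=cv2.imread("pics/side8.png")[110:300,165:315]
cv2.imwrite("pics/si8.png",cv2.resize(a,None,fx=3,fy=3,interpolation=cv2.INTER_CUBIC))
E
```

```text
time_s: 14.85
tool_pos: [0.478, -0.1097, 0.2072]
tool_rot: [179.9, 0.0, 58.8]
force: [-0.4, 1.1, -0.2]
grip_width: 0.0003
t 14.85 tip track mm [   0.7 -156.3] z 182.2 rot [1.7991e+02 4.0000e-02 5.8800e+01] F [-0.43  1.15 -0.24] grip 0.0003
```

View pics/sc8.png

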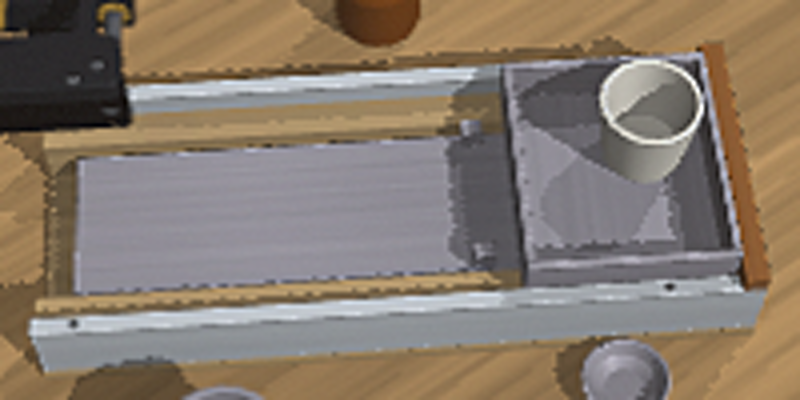

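View pics/si8.png

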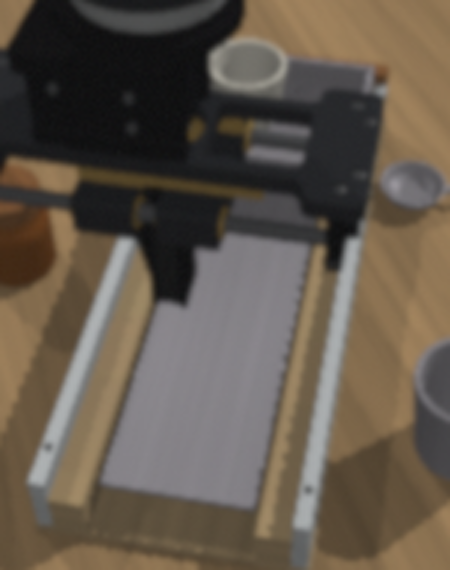

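Plate rear corners are back at their starting pixels ((78,158), (75,292)), so the stop is up. The teeth at (470,128) and (483,252) are behind the tray. Now a numeric check of the tray.

Run:
```python
from h import *
S=env.read_camera("scene")
f=lambda p:((p[0]+.5)/4-.5+150,(p[1]+.5)/4-.5+140)
A=np.array([T(ray(S,f(p),.071)) for p in[(503,66),(527,263),(703,53),(741,250)]]);print((A*1e3).round(1),(A.mean(0)*1e3).round(1))
d=(A[2]+A[3]-A[0]-A[1]);print("yaw err",np.degrees(np.arctan2(d[0],d[1])))
for p in[(470,122),(483,244)]:print("tooth top",(T(ray(S,f(p),.046))*1e3).round(1),"if down z.032",(T(ray(S,f(p),.032))*1e3).round(1))
```

```text
[[-66.1  69.4]
 [ 67.2  69.7]
 [-67.8 188.6]
 [ 67.2 188.3]] [1.00e-01 1.29e+02]
yaw err -0.41122333222047586
tooth top [-44.8  48.8] if down z.032 [-54.3  50.1]
tooth top [39.1 49. ] if down z.032 [31.  50.2]
```

```bash
python3 -c "
from cell import env
print(env.sign_off())"
```

```text
the job is handed in; nothing more can be done
None
```

I handed the job in at about 15 s of the 42 s allowed, and my last checks put the tray up against the end wall with the stop back up behind it. The sign-off gave no verdict.

With the fingers shut, I pressed the plate down behind the tray to about 16 mm, where the force was about 4 N. I kept it held down while pushing the tray over the teeth to the wall. Then I backed off, lifted and moved clear.

**Last checks, from the scene camera:**
- **Tray:** its centre measured at track y 129 mm (130 expected) and its rear face at 69.5 mm, turned 0.4° from the track.
- **Stop:** the plate's rear corners are back at their starting pixels. The tooth positions fit only the raised height, at about ±42 mm from the centreline, y 49 mm.
- **Cup:** it stands upright on the tray in the final picture.
- **Jar, jug and spoon:** they look unmoved in the pictures, but I did not measure them again.
- **Robot:** the arm is clear, reading about 1 N, which is its usual noise.

**Not as expected:** the push took more force than I expected, rising to about 17 N along the track and 15 N vertically. It built up because the finger was also pressing down on the tray. Easing the press, I commanded the finger up 1 mm, which let the built-up load go, so the tray moved about 6 mm faster than intended just before the wall. I saw no effect on the cup.

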